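Seat a sample rack against the loading rail

TASK

Seat the white vial rack on the loading table: push near the ends of its blue front strip until it lies parallel against the aluminium rail and both sprung rollers have snapped down over its rear ridge, and slide it along the rail to the right until it rests on the end stop, so that all three seat-check pins are pressed in. Feel for the stops and never push with more than about 20 N; keep the rack flat on the table, do not disturb the things around it, and let go at the end.

Things in the scene. Friction and masses are not known exactly. Their poses are not given: they have to be found in the camera images.
- table_plate: Dark loading table with small holes: fixed level plate 230 (x) x 270 (y) x 10 mm. Origin: centre of its underside; its top is 10 mm higher. Its x axis points across it to the rail near its far edge, its y axis along the rail to the left.
- rail_nominal (a point): Nominal middle of the foot of the rail's flat face, on the table's top; axes as the table's. Fixed aluminium rail, 250 mm long, 31 mm high. It is clamped in slots together with its end stop and really stands up to 8 mm nearer or farther, 6 mm left or right and 0.02 rad askew: not measured, to be felt. Grey catch housings overhang its face by 22 mm at y = +55 and -55 mm, 22 to 46 mm up.
- stop_face (a point): Nominal point (see rail_nominal) on the table's top under the stopping face of the end stop, an aluminium block with a red window at the right end of the rail. It is 22 mm high and reaches 62 mm out from the rail; its face looks along the table's +y.
- rack: White rack, six green-capped vials fixed in it, 200 (y) x 74 (x) x 55 mm, 0.4 to 0.6 kg, loose and slippery, standing skewed on the table short of the rail. Origin: centre of its underside; x to its rear (rail side), y to its left. Home, its origin is 37 mm from the rail's face and 100 mm left of the stop face. Vials stand in the row x = -10 mm; ahead of x = -24 mm nothing is higher than 14 mm.
- rack_rear (a point): Middle of the rack's rear edge (straight, 200 mm long, 9 mm high), which meets the rail. From it a ridge slopes up at 30 degrees to 14 mm, 9 to 10.5 mm from the edge, and down again at 45 degrees.
- push_left (a point): Point on the front face of the blue bumper strip (14 mm high, along the whole front edge of the rack), 60 mm left of its middle, 9 mm above the table's top. Push here with fingertips 4 to 10 mm above the table.
- push_right (a point): The same, 60 mm right of the middle.
- rack_left_end (a point): Point on the left end face of the rack, at its middle, 9 mm above the table's top; the end wall is 38 mm high. Push here to slide the rack to the right; with both rollers down that takes about 4 to 9 N.
- catch_left (a joint): Lift (m) of the left sprung roller (steel, 8 mm thick, under the left grey housing, 14.5 mm in front of the rail's face): 0 when free, about 0.0035 as the ridge passes under it. It then snaps down in front of the ridge, staying about 0.001 up and pressing the rack to the rail. Passing it takes a push of 4 to 10 N at that end.
- catch_right (a joint): The same for the right sprung roller.
- pin_left (a joint): How far (m) the left seat-check pin is pressed in. A small sprung pin (5 mm thick, under 1 N) stands 3 mm out of the rail's face at its y = +52 mm, 5 mm up: 0 when free, 0.003 when the rack touches the rail there.
- pin_right (a joint): The same for the pin at y = -52 mm.
- stop_pin (a joint): The same for the seat-check pin in the end stop, pressed by the rack's right end.
- petri_dish: Petri dish, 62 mm across, 15 mm high, loose bystander. Origin at its underside.
- buffer_bottle: White bottle with blue cap, 64 mm across, 125 mm high, loose bystander. Origin at its underside.

How it is judged:
By the outcome, as a careful person would: the job done as asked, in the order asked, and still so for the second after the job is handed in, with the robot touching nothing.
It also fails if it takes over 58 s, if anything falls off the work surface, if the arm or the gripper's body presses on something with over 40 N, if the wrist force passes 120 N, or if a joint passes its speed limit or range.

ROBOT

A 7-joint arm with a two-finger parallel gripper is mounted at the origin on a cart in front of the work surface, level with it; the furniture and walls round the work are solid. World frame = base frame: x ahead of the robot, y to its left, z up, the work surface at z = 0. Lengths are in mm, angles in rad, forces in N, time in s.
With the tool pointing down it reaches from about 400 to 875 mm from the base axis. Payload 4.4 kg.
Tool frame: the origin (TCP) lies at the centre of the arm's flange, where the gripper is bolted on; the fingertips stand 173 mm ahead of it and the grasp point (between the pads) lies 155 mm ahead of it; z points along the fingers, y is the line along which they close (so a half turn about z gives the same grasp; the last joint's range is limited). The gripper opens to 85 mm and grips with 20 to 120 N. Pads are 22 mm wide; open, the fingers measure 114 mm over their backs; the gripper's body (76 mm by 85 mm) begins 54 mm behind the grasp point. The pads swing forward as they close: fully open they stand 13 mm farther back than shut.
Start: joints at [1.061, 0.628, 0.038, 1.517, -0.027, 0.996, -0.02], TCP at [279.115, -587.035, 404.713] pointing down, gripper open.
Joint ranges: [-3.06, 3.06], [-0.37, 2.12], [-1.25, 1.32], [0.18, 2.47], [-1.1, 4.24], [0.23, 1.98], [-2.94, 2.94]. Speed limits (rad/s): [2.57, 2.57, 3.14, 3.14, 3.14, 3.14, 3.14].

INTERFACE

Orientations are given as a 3x3 rotation matrix whose columns are the frame's x, y, z axes.
In Python, from workcell import * gives the robot as it stands.
- The arm moves only by the tool send_rows, never from a script. Its argument "increments" is a list that holds one entry, the list of rows, each a list of 7 numbers: the opening, from -1 (shut) to 1 (fully open), so that 0 is half open, then the shift along the tool's x, y, z scaled (see below), then the turn, a rotation vector about the tool's x, y, z scaled (see below). A call has exactly 8 rows; each row shifts and turns the commanded pose from where the row before left it, along the tool's axes as they then stand; what a row does not reach is not made up. The controller multiplies each number of a shift by 40 mm and each number of a turn by pi/2 rad. A row lasts 1/8 s, in which the tool goes at most 62.5 mm and 10.7 degrees, less where a joint would pass 70% of its speed; a pose out of reach is approached as far as the arm can. A call with a number of a shift or a turn outside -1 to 1 is refused whole. A call with a gripper value outside its range is refused whole. The fingers move at their own pace and stop on an object; "squeeze" is the grip in N (left out, the last holds). Time passes only in rows, so rows that do not move let the fingers close, or fill a call up. It gives the time, the measured TCP pose, the force, the opening and the grip force at its end, in the units of the state.
- read_state(): the state, without advancing time (a new reading comes with each control period).
- grab_frame(name): name is "scene" or "top" or "wrist"; returns the picture (480x640x3 uint8, red, green, blue); there is no depth.
- get_calibration(name): a dict with "fx", "fy", "cx", "cy" (pixels), "pose" (4x4, takes a point from camera to world coordinates). Camera axes: x right, y up, looking along -z (the intrinsics and any distortion apply to the point x, -y, -z); pixel columns grow to the right and rows downward; lengths in mm; the calibration is good to about 2 mm. The wrist camera is an equidistant fisheye: a pixel r from the principal point sees the ray r / f radians off the axis. A picture is of the moment at which its call begins: read the wrist's pose just before it. get_calibration takes no time and is no camera call; for the wrist camera it gives the pose at the moment of the call.
- hand_in(): hands the job in; it is judged then, once.
The state is a dict: "time_s": time; "q": joint angles; "qd": joint speeds; "joint_efforts": joint torques, N m; "tool_pos": TCP position; "ee_rot": TCP orientation; "ft_force": force on the tool from outside, world axes, zero at the start; "ft_torque": the same for the moment, N m; "finger_gap": opening from 0.0 (shut) to 1.0 (fully open); "finger_force": force on a finger pad.
Only numpy, scipy, OpenCV 4.12 (cv2) and the standard library are available. Lean on these libraries where they do the work, as an engineer would, in place of code of your own. Each camera call takes 0.05 s, during which the arm holds its last target. There are 200 camera calls.

## Working session

There is one attempt and no reset: what is moved stays moved. The work goes in short steps, Python scripts to look and compute and a tool call to move; the robot and the scene stay as the last step left them, time stands still between calls to the robot, and variables do not carry over. Pictures are saved under pics/ and viewed, at most 10 in all, crops included, and the job is handed in when it is done.

Besides the shell and the picture viewer there is one more tool, called after "Call:" in YAML: its name, and indented under it one key for each argument. send_rows: Moves the arm, as the interface text tells. Shifts and turns lie within -1 to 1; 1 stands for 40 mm of shift or pi/2 rad of turn. Its arguments: {"type":"object","properties":{"increments":{"type":"array"},"squeeze":{"type":"number"}},"required":["increments"]}

```bash
mkdir -p pics
python3 - <<'E'
from workcell import *
import cv2,numpy as np
s=read_state();print(s['time_s'],s['tool_pos'],np.round(s['ee_rot'],3).tolist(),s['ft_force'])
for n in("scene","top"):
    c=get_calibration(n);print(n,{k:(np.round(v,3).tolist()) for k,v in c.items()})
    f=grab_frame(n);cv2.imwrite(f"pics/{n}0.png",f[:,:,::-1])
E
```

```text
0.0 [ 279.01159202 -586.7449503   403.78451183] [[0.903, 0.429, -0.001], [0.429, -0.903, 0.002], [-0.0, -0.002, -1.0]] [-0.1075875   0.41888705 -0.03345302]
scene {'fx': 489.592, 'fy': 489.592, 'cx': 316.759, 'cy': 241.893, 'pose': [[-0.812, 0.452, -0.368, 48.662], [-0.583, -0.634, 0.508, 692.222], [-0.004, 0.628, 0.779, 1060.722], [0.0, 0.0, 0.0, 1.0]]}
top {'fx': 550.82, 'fy': 550.82, 'cx': 318.455, 'cy': 234.43, 'pose': [[-0.004, 0.983, -0.185, 330.692], [-1.0, -0.003, 0.008, 6.515], [0.007, 0.185, 0.983, 1235.009], [0.0, 0.0, 0.0, 1.0]]}
```

View pics/scene0.png

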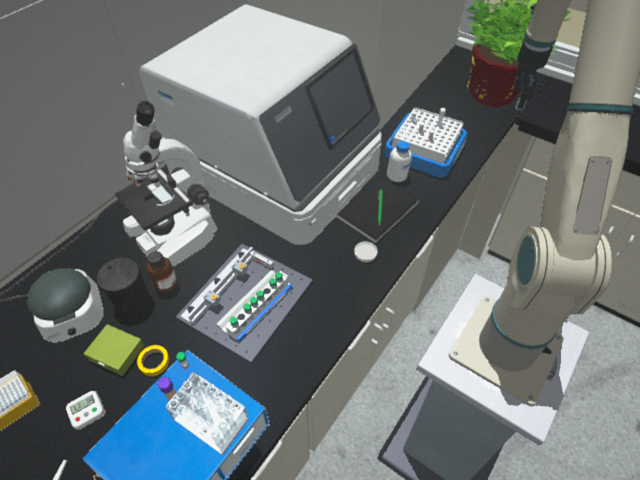

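View pics/top0.png

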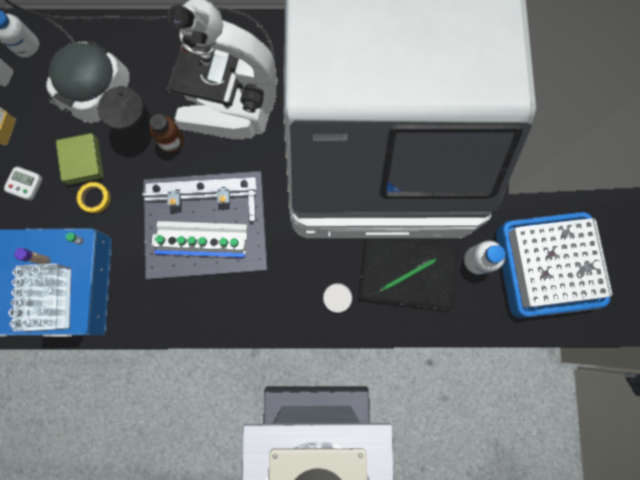

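The top view shows the loading table around pixels (143–267, 172–278), with the rail at row ~190, the end stop at (252,205), the rack's green caps at row ~241 and its blue strip at row ~253. Now I'll measure them.

```bash
cat > h.py <<'E'
from workcell import *
import cv2,numpy as np
def cast(c,u,v,z):
    u=np.atleast_1d(u).astype(float);v=np.atleast_1d(v).astype(float)
    d=np.stack([(u-c['cx'])/c['fx'],-(v-c['cy'])/c['fy'],-np.ones_like(u)],1)
    P=np.array(c['pose']);d=d@P[:3,:3].T;o=P[:3,3]
    return o+d*((z-o[2])/d[:,2])[:,None]
def blue(f):
    h=cv2.cvtColor(f,cv2.COLOR_RGB2HSV);return cv2.inRange(h,(100,120,70),(125,255,255))
E
python3 - <<'E'
from h import *
c=get_calibration("top");f=cv2.imread("pics/top0.png")[:,:,::-1].copy()
h=cv2.cvtColor(f,cv2.COLOR_RGB2HSV)
m=blue(f);m[:,:125]=0;m[:,280:]=0;m[:200]=0;m[290:]=0
v,u=np.nonzero(m);print("blue",len(u),u.min(),u.max(),v.min(),v.max())
r=cv2.minAreaRect(np.stack([u,v],1).astype(np.float32));print(r)
print(np.round(cast(c,*cv2.boxPoints(r).T,24),1))
g=cv2.inRange(h,(50,100,40),(85,255,255));g[:,:140]=0;g[:,280:]=0;g[:225]=0;g[255:]=0
n,_,st,ce=cv2.connectedComponentsWithStats(g)
for i in range(1,n):
    if st[i,4]>15: print(st[i,4],np.round(ce[i],1),np.round(cast(c,*ce[i],65+10),1))
print(np.round(cast(c,[143,261,266,147],[179,172,269,277],10),1))
cr=f[165:285,135:275];cv2.imwrite("pics/crop.png",cv2.resize(cr,None,fx=5,fy=5,interpolation=cv2.INTER_CUBIC)[:,:,::-1])
E
```

```text
blue 360 155 244 250 257
((199.48226928710938, 253.46087646484375), (89.16484069824219, 4.342942237854004), 2.2025980949401855)
[[515.4 359.7  24. ]
 [525.2 359.8  24. ]
 [516.8 162.   24. ]
 [507.1 162.1  24. ]]
45 [159.6 239.1] [[539.7 336.4  75. ]]
42 [180.8 239.9] [[537.7 291.1  75. ]]
43 [191.4 240.2] [[537.1 268.3  75. ]]
41 [202.  240.8] [[535.7 245.8  75. ]]
44 [223.  241.5] [[534. 201.  75.]]
40 [233.8 241.9] [[533.  177.9  75. ]]
[[691.9 399.7  10. ]
 [708.1 128.7  10. ]
 [482.6 114.2  10. ]
 [465.7 378.6  10. ]]
```

View pics/crop.png

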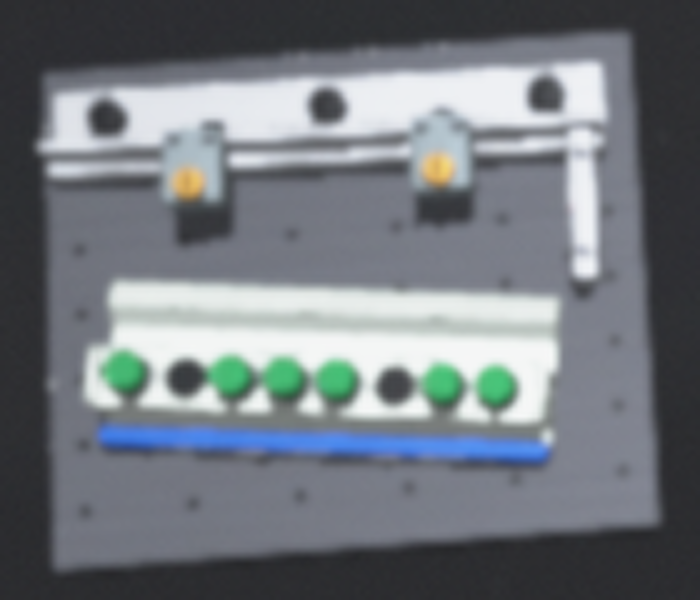

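Run:
```python
from h import *
c=get_calibration("top")
p=lambda x,y,z:cast(c,135+(np.array(x)+.5)/5-.5,165+(np.array(y)+.5)/5-.5,z)
K=p([43,630,660,53],[73,33,523,570],10);print(np.round(K,1))
ctr=K.mean(0);ax=(K[0]+K[1]-K[2]-K[3])[:2];ay=(K[0]+K[3]-K[1]-K[2])[:2]
print("ax len",np.linalg.norm(ax)/2,np.linalg.norm(ay)/2,"yaw",np.arctan2(ax[1],ax[0]),np.arctan2(-ay[0],ay[1]))
yaw=(np.arctan2(ax[1],ax[0])*np.linalg.norm(ax)+np.arctan2(-ay[0],ay[1])*np.linalg.norm(ay))/(np.linalg.norm(ax)+np.linalg.norm(ay))
X=np.array([np.cos(yaw),np.sin(yaw)]);Y=np.array([-X[1],X[0]])
print("ctr",ctr,"yaw",yaw)
T=lambda n,q:print(n,[(np.round(a[:2],1).tolist(),np.round([(a-ctr)[:2]@X,(a-ctr)[:2]@Y],1).tolist()) for a in q])
T("railtop front L,R",p([40,603],[148,125],41))
T("rail foot?",p([48,600],[178,148],10))
T("stop tip topleft,topright, root left",p([571,599,568],[278,278,130],32))
T("strip top-back L R",p([100,548],[427,441],24))
T("strip bottom L R",p([100,548],[448,463],10))
T("rear edge L R",p([108,558],[285,298],19))
T("housing L R front top corners",p([160,226,412,475],[200,205,188,192],56))
T("caps L R",p([124,496],[371,385],65))
```

```text
[[691.5 399.2  10. ]
 [710.  129.6  10. ]
 [482.2 112.8  10. ]
 [462.1 382.4  10. ]]
ax len 229.1840561876907 270.29484981475787 yaw 0.07348372652951575 0.07147380618111539
ctr [586.44461506 256.01807058  10.        ] yaw 0.07239605072943335
railtop front L,R [([647.6, 388.8], [70.6, 128.0]), ([657.6, 137.9], [62.4, -122.9])]
rail foot? [([641.7, 394.3], [65.1, 133.9]), ([655.2, 142.5], [60.4, -118.2])]
stop tip topleft,topright, root left [([589.6, 152.0], [-4.4, -104.0]), ([589.5, 139.5], [-5.4, -116.4]), ([657.8, 154.7], [63.8, -106.3])]
strip top-back L R [([524.2, 360.7], [-54.5, 108.9]), ([517.3, 161.8], [-75.8, -89.0])]
strip bottom L R [([516.9, 364.3], [-61.5, 113.0]), ([509.4, 163.4], [-83.5, -86.8])]
rear edge L R [([589.7, 361.8], [10.9, 105.3]), ([583.2, 159.3], [-10.3, -96.3])]
housing L R front top corners [([619.9, 330.1], [38.8, 71.5]), ([617.6, 301.1], [34.3, 42.7]), ([625.1, 219.7], [35.9, -39.0]), ([623.2, 192.0], [32.0, -66.5])]
caps L R [([542.1, 339.6], [-38.2, 86.6]), ([535.4, 179.4], [-56.4, -72.7])]
```

Call:
send_rows:
  increments:
    - [[1, 0.8, -1, 0, 0, 0, 0.0765], [1, 0.8, -1, 0, 0, 0, 0.0765], [1, 0.8, -1, 0, 0, 0, 0.0765], [1, 0.8, -1, 0, 0, 0, 0.0765], [1, 0.4, -1, 0, 0, 0, 0], [1, 0.4, -1, 0, 0, 0, 0], [1, 0.4, -1, 0, 0, 0, 0], [1, 0.4, -1, 0, 0, 0, 0]]

```text
time_s: 1.1
tool_pos: [430.5, -241.9, 404.5]
ee_rot: [[0.999, -0.037, -0.0], [-0.037, -0.999, 0.0], [-0.0, -0.0, -1.0]]
ft_force: [-0.1, 0.2, 0.0]
finger_gap: 0.999
finger_force: 0.0
```

Call:
send_rows:
  increments:
    - [[1, 0, -1, 0, 0, 0, 0], [1, 0, -1, 0, 0, 0, 0], [1, 0, -1, 0, 0, 0, 0], [1, 0, -1, 0, 0, 0, 0], [1, 0, -1, 0, 0, 0, 0], [1, 0, -1, 0, 0, 0, 0], [1, 0, -1, 0, 0, 0, 0], [1, 0, -1, 0, 0, 0, 0]]

```text
time_s: 2.1
tool_pos: [441.7, 77.7, 404.6]
ee_rot: [[0.999, -0.037, -0.0], [-0.037, -0.999, -0.0], [-0.0, 0.0, -1.0]]
ft_force: [0.4, -0.7, -0.6]
finger_gap: 0.998
finger_force: 0.0
```

Call:
send_rows:
  increments:
    - [[1, 0.2, -1, 0.5, 0, 0, 0], [1, 0.2, -1, 0.5, 0, 0, 0], [1, 0.2, -1, 0.5, 0, 0, 0], [1, 0.2, -1, 0.5, 0, 0, 0], [1, 0, -0.6, 0.9, 0, 0, 0], [1, 0, 0, 0.9, 0, 0, 0], [1, 0, 0, 0.8, 0, 0, 0], [1, 0, 0, 0.5, 0, 0, 0]]

```text
time_s: 3.1
tool_pos: [480.1, 258.9, 198.8]
ee_rot: [[0.999, -0.037, -0.002], [-0.037, -0.999, -0.001], [-0.002, 0.001, -1.0]]
ft_force: [-0.2, 0.4, 0.1]
finger_gap: 1.0
finger_force: 0.0
```

Run:
```python
from h import *
s=read_state();print(s['time_s'],s['tool_pos'],s['ft_force'])
a=grab_frame("scene");w=grab_frame("wrist")
a=cv2.resize(a[215:375,150:350],None,fx=3,fy=3,interpolation=cv2.INTER_CUBIC)
w=cv2.resize(w,(640,480))[:, :]
cv2.imwrite("pics/s1.png",a[:,:,::-1]);cv2.imwrite("pics/w1.png",w[:,:,::-1])
c=get_calibration("wrist");print({k:np.round(v,3).tolist() for k,v in c.items()})
```

```text
3.1 [480.09235704 258.9260076  198.77350354] [-0.23224656  0.44630889  0.10195182]
{'fx': 371.648, 'fy': 371.648, 'cx': 322.775, 'cy': 239.981, 'pose': [[-0.037, 0.964, 0.264, 545.978], [-0.999, -0.036, -0.006, 257.012], [0.004, -0.264, 0.965, 167.917], [0.0, 0.0, 0.0, 1.0]]}
```

View pics/s1.png

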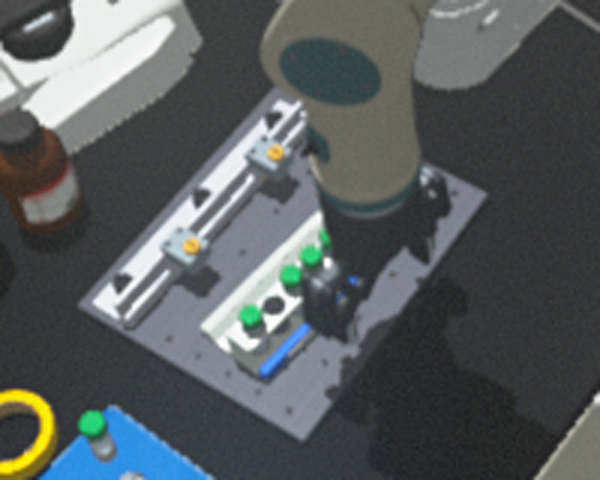

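View pics/w1.png

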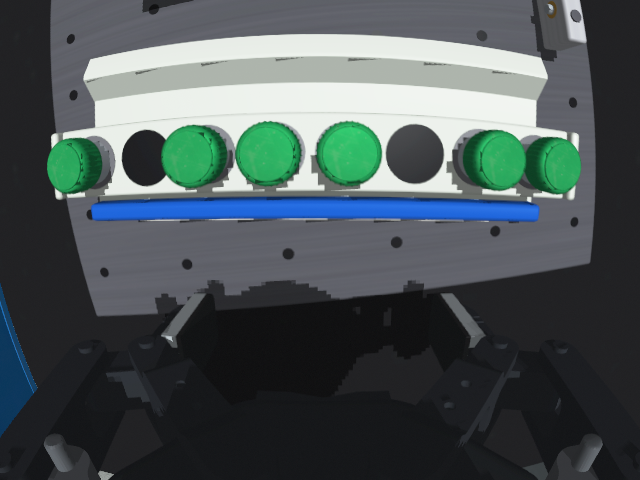

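The wrist view shows the blue strip from (92,212) to (538,212), the rack's rear edge at the top, and the finger pads with tips near (207,295) and (445,295). Next I'll cast these to find the tip height and the strip line.

```bash
cat >> h.py <<'E'
def wray(c,u,v):
    u=np.atleast_1d(u).astype(float);v=np.atleast_1d(v).astype(float)
    a=u-c['cx'];b=v-c['cy'];r=np.hypot(a,b)+1e-9;t=r/c['fx']
    d=np.stack([a/r*np.sin(t),-b/r*np.sin(t),-np.cos(t)],1)
    P=np.array(c['pose']);return P[:3,3],d@P[:3,:3].T
def wcast(c,u,v,z):
    o,d=wray(c,u,v);return o+d*((z-o[2])/d[:,2])[:,None]
E
python3 - <<'E'
from h import *
s=read_state();c=get_calibration("wrist");f=cv2.imread("pics/w1.png")[:,:,::-1].copy()
R=s['ee_rot'];t=s['tool_pos']
for (u,v,sg) in((207,294,-1),(447,294,1),(165,340,-1),(480,340,1)):
    o,d=wray(c,u,v);o=(o-t)@R;d=d@R
    for w in(42.5,):
        k=(sg*w-o[0,1] if o.ndim>1 else sg*w-o[1])/d[0,1];print((u,v),np.round(o+k*d[0],1))
m=blue(f);m[:190]=0;m[230:]=0;m[:,:85]=0;m[:,560:]=0
cols=np.arange(100,531,30);lo=[np.nonzero(m[:,x])[0].max()+.5 for x in cols];hi=[np.nonzero(m[:,x])[0].min()-.5 for x in cols]
for n,e,z in(("bottom z10",lo,10),("top front z24?",lo,24),("hi z24",hi,24)):
    q=wcast(c,cols,e,z);p=np.polyfit(q[:,1],q[:,0],1);print(n,np.round(q[[0,7,-1],:2],1).tolist(),"yaw",-p[0],"x@y",np.polyval(p,259))
print("ends",np.round(wcast(c,[92,539],[212,212],24),1).tolist())
print("rear",np.round(wcast(c,[90,318,547],[62,36,60],19),1).tolist())
print("stop",np.round(wcast(c,[537,545],[5,50],32),1).tolist())
E
```

```text
(207, 294) [ 14.2 -42.5 149.4]
(447, 294) [ 16.1  42.5 144.8]
(165, 340) [ 17.6 -42.5 110.1]
(480, 340) [ 15.5  42.5 113.6]
bottom z10 [[516.9, 367.5], [513.1, 263.2], [508.5, 162.8]] yaw -0.04076907354360014 x@y 512.6746792375876
top front z24? [[519.5, 357.7], [516.0, 262.6], [511.8, 171.1]] yaw -0.04076907354360094 x@y 515.6343057733078
hi z24 [[528.1, 356.1], [524.4, 262.3], [521.1, 171.9]] yaw -0.03905260065166781 x@y 524.4667135661824
ends [[523.6, 361.6, 24.0], [515.9, 161.1, 24.0]]
rear [[592.8, 360.3, 19.0], [589.1, 256.8, 19.0], [585.5, 153.9, 19.0]]
stop [[606.5, 165.3, 32.0], [586.3, 163.6, 32.0]]
```

Call:
send_rows:
  increments:
    - [[1, 0, -0.06, 0.2, 0, 0, 0], [1, 0, 0, 0.15, 0, 0, 0], [1, 0, 0, 0.05, 0, 0, 0], [1, 0, 0, 0.03, 0, 0, 0], [1, 0, 0, 0.02, 0, 0, 0], [1, 0, 0, 0.02, 0, 0, 0], [1, 0, 0, 0.02, 0, 0, 0], [1, 0, 0, 0.02, 0, 0, 0]]

```text
time_s: 4.2
tool_pos: [480.8, 261.5, 180.3]
ee_rot: [[0.999, -0.037, 0.0], [-0.037, -0.999, 0.0], [0.0, -0.0, -1.0]]
ft_force: [-0.2, -0.6, -0.3]
finger_gap: 1.004
finger_force: 0.0
```

Run:
```python
from h import *
s=read_state();print(s['tool_pos'],s['ft_force'])
w=grab_frame("wrist");cv2.imwrite("pics/w2.png",cv2.resize(w[180:420,120:520],(800,480))[:,:,::-1])
```

```text
[480.81643643 261.52094522 180.32037763] [-0.20197655 -0.58557629 -0.31984868]
```

View pics/w2.png

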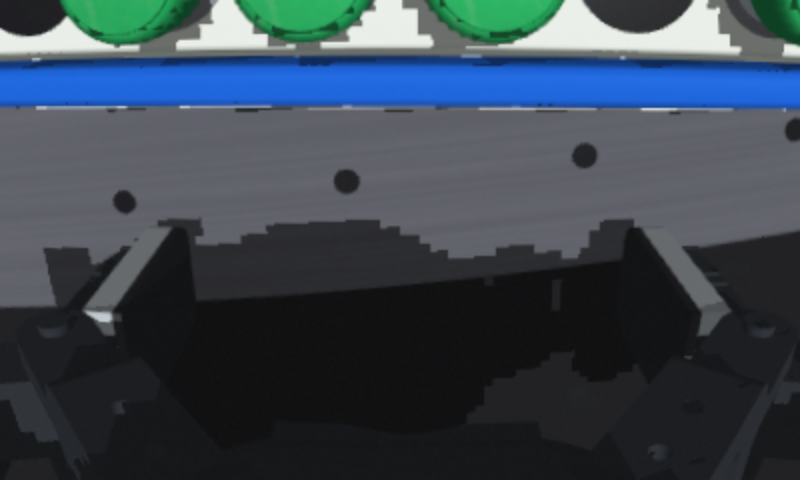

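Call:
send_rows:
  increments:
    - [[1, 0, 0, 0.04, 0, 0, 0], [1, 0.1, 0, 0.04, 0, 0, 0], [1, 0.2, 0, 0, 0, 0, 0], [1, 0.1, 0, 0, 0, 0, 0], [1, 0.05, 0, 0, 0, 0, -0.017], [1, 0.05, 0, 0, 0, 0, -0.017], [1, 0.05, 0, 0, 0, 0, -0.017], [1, 0.05, 0, 0, 0, 0, -0.017]]

```text
time_s: 5.25
tool_pos: [504.3, 260.7, 177.0]
ee_rot: [[0.997, 0.072, -0.002], [0.072, -0.997, -0.001], [-0.002, 0.001, -1.0]]
ft_force: [-1.3, -1.8, -0.2]
finger_gap: 0.998
finger_force: 0.8
```

Call:
send_rows:
  increments:
    - [[1, 0.1, 0, 0, 0, 0, 0], [1, 0.1, 0, 0, 0, 0, 0], [1, 0.1, 0, 0, 0, 0, 0], [1, 0.1, 0, 0, 0, 0, 0], [1, 0.1, 0, 0, 0, 0, 0], [1, 0.1, 0, 0, 0, 0, 0], [1, 0.1, 0, 0, 0, 0, 0], [1, 0.07, 0, 0, 0, 0, 0]]

```text
time_s: 6.25
tool_pos: [535.8, 263.1, 177.1]
ee_rot: [[0.998, 0.07, 0.0], [0.07, -0.998, 0.0], [0.0, -0.0, -1.0]]
ft_force: [-2.4, 0.1, -0.4]
finger_gap: 1.002
finger_force: 0.9
```

Run:
```python
from h import *
s=read_state();print(s['tool_pos'],s['ft_force'],s['ft_torque'])
np.savez("cal3.npz",**get_calibration("wrist"))
w=grab_frame("wrist");cv2.imwrite("pics/w3.png",w[:,:,::-1])
```

```text
[535.82184005 263.07728172 177.10409432] [-2.38061435  0.09672235 -0.40097476] [0.02072215 0.38811126 0.01594437]
```

View pics/w3.png

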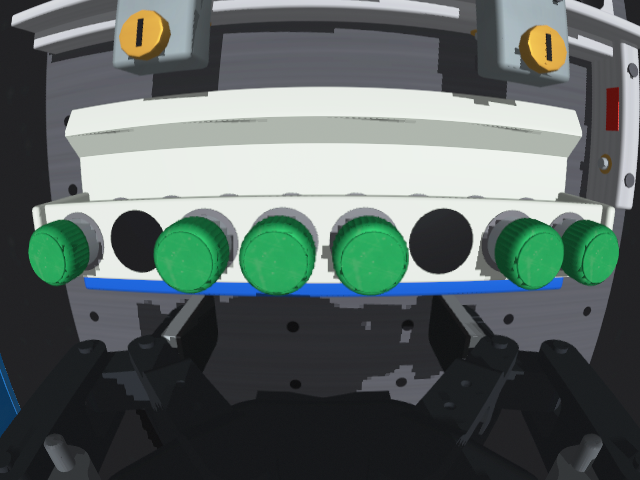

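Call:
send_rows:
  increments:
    - [[1, 0.04, 0, 0, 0, 0, 0], [1, 0.04, 0, 0, 0, 0, 0], [1, 0.04, 0, 0, 0, 0, 0], [1, 0.04, 0, 0, 0, 0, 0], [1, 0.04, 0, 0, 0, 0, 0], [1, 0.03, 0, 0, 0, 0, 0], [1, 0.03, 0, 0, 0, 0, 0], [1, 0.03, 0, 0, 0, 0, 0]]

```text
time_s: 7.3
tool_pos: [547.1, 263.9, 177.1]
ee_rot: [[0.998, 0.07, -0.0], [0.07, -0.998, 0.0], [-0.0, -0.0, -1.0]]
ft_force: [-2.3, 0.5, 0.6]
finger_gap: 0.996
finger_force: 1.2
```

```bash
python3 -c "
from h import *
s=read_state();print(s['tool_pos'],s['ft_force'],s['ft_torque'])"
```

```text
[547.14139876 263.89806045 177.1486571 ] [-2.33073865  0.48273135  0.63549853] [-0.00794652  0.46433966 -0.0042267 ]
```

Call:
send_rows:
  increments:
    - [[1, 0.02, 0, 0, 0, 0, 0], [1, 0.02, 0, 0, 0, 0, 0], [1, 0.02, 0, 0, 0, 0, 0], [1, 0.02, 0, 0, 0, 0, 0], [1, 0.02, 0, 0, 0, 0, 0], [1, 0.02, 0, 0, 0, 0, 0], [1, 0.02, 0, 0, 0, 0, 0], [1, 0.02, 0, 0, 0, 0, 0]]

```text
time_s: 8.3
tool_pos: [551.3, 264.2, 176.6]
ee_rot: [[0.998, 0.07, -0.006], [0.07, -0.998, -0.002], [-0.006, 0.001, -1.0]]
ft_force: [-8.8, -0.2, 3.7]
finger_gap: 0.999
finger_force: 4.4
```

```bash
python3 -c "
from h import *
s=read_state();print(s['tool_pos'],s['ft_force'],s['ft_torque'])"
```

```text
[551.32989608 264.23358166 176.62307191] [-8.78968877 -0.23431205  3.66793674] [-0.16460838  1.8010948  -0.11974697]
```

Call:
send_rows:
  increments:
    - [[1, 0.01, 0, 0, 0, 0, -0.003], [1, 0.01, 0, 0, 0, 0, -0.003], [1, 0.01, 0, 0, 0, 0, -0.003], [1, 0.01, 0, 0, 0, 0, -0.003], [1, 0.01, 0, 0, 0, 0, -0.003], [1, 0.01, 0, 0, 0, 0, -0.003], [1, 0.01, 0, 0, 0, 0, -0.003], [1, 0.01, 0, 0, 0, 0, -0.003]]

```text
time_s: 9.3
tool_pos: [554.3, 263.3, 176.3]
ee_rot: [[0.994, 0.106, -0.007], [0.106, -0.994, -0.004], [-0.008, 0.003, -1.0]]
ft_force: [-8.7, -2.1, 3.7]
finger_gap: 0.998
finger_force: 4.5
```

```bash
python3 -c "
from h import *
s=read_state();print(s['tool_pos'],s['ft_force'],s['ft_torque'])"
```

```text
[554.3085518  263.26936688 176.32362272] [-8.73048913 -2.10507887  3.73498931] [-0.74571686  1.76238409 -0.35740791]
```

Call:
send_rows:
  increments:
    - [[1, 0.012, 0, 0, 0, 0, 0], [1, 0.012, 0, 0, 0, 0, 0], [1, 0.012, 0, 0, 0, 0, 0], [1, 0.012, 0, 0, 0, 0, 0], [1, 0.012, 0, 0, 0, 0, 0], [1, 0.012, 0, 0, 0, 0, 0], [1, 0.012, 0, 0, 0, 0, 0], [1, 0.012, 0, 0, 0, 0, 0]]

```text
time_s: 10.3
tool_pos: [558.3, 264.2, 176.3]
ee_rot: [[0.994, 0.108, -0.006], [0.108, -0.994, -0.003], [-0.007, 0.002, -1.0]]
ft_force: [-7.6, -1.9, 2.5]
finger_gap: 1.003
finger_force: 4.3
```

```bash
python3 -c "
from h import *
s=read_state();print(s['tool_pos'],s['ft_force'],s['ft_torque'])"
```

```text
[558.31006603 264.16134052 176.25171587] [-7.60144769 -1.93826127  2.49547076] [-0.43401723  1.65005032  0.01513706]
```

Call:
send_rows:
  increments:
    - [[1, 0.008, 0, 0, 0, 0, 0.0045], [1, 0.008, 0, 0, 0, 0, 0.0045], [1, 0.008, 0, 0, 0, 0, 0.0045], [1, 0.008, 0, 0, 0, 0, 0.0045], [1, 0.008, 0, 0, 0, 0, 0.0045], [1, 0.008, 0, 0, 0, 0, 0.0045], [1, 0.008, 0, 0, 0, 0, 0.0045], [1, 0.008, 0, 0, 0, 0, 0.0045]]

```text
time_s: 11.3
tool_pos: [562.5, 265.6, 176.9]
ee_rot: [[0.999, 0.052, -0.001], [0.052, -0.999, -0.0], [-0.001, -0.0, -1.0]]
ft_force: [-5.0, 2.0, -0.4]
finger_gap: 1.001
finger_force: 3.0
```

Run:
```python
from h import *
s=read_state();print(s['tool_pos'],s['ft_force'],s['ft_torque'])
w=grab_frame("wrist");cv2.imwrite("pics/w4.png",w[:,:,::-1])
```

```text
[562.48850867 265.55237873 176.92513521] [-4.96665497  2.03230706 -0.39743216] [0.36416889 1.23041188 0.31138508]
```

View pics/w4.png

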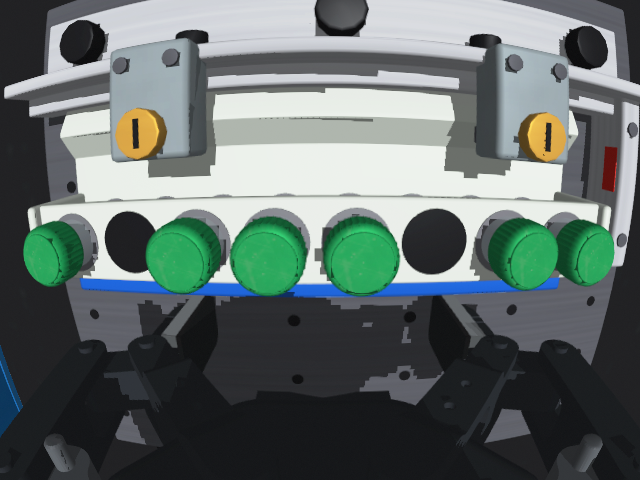

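The picture shows the rack's rear under both housings, nearly at the rail, with a few mm of gap to the stop on the right. I'll feel for the rail.

Call:
send_rows:
  increments:
    - [[1, 0.01, 0, 0, 0, 0, 0], [1, 0.01, 0, 0, 0, 0, 0], [1, 0.01, 0, 0, 0, 0, 0], [1, 0.01, 0, 0, 0, 0, 0], [1, 0.01, 0, 0, 0, 0, 0], [1, 0.01, 0, 0, 0, 0, 0], [1, 0.01, 0, 0, 0, 0, 0], [1, 0.01, 0, 0, 0, 0, 0]]

```text
time_s: 12.35
tool_pos: [563.5, 265.8, 176.9]
ee_rot: [[0.999, 0.053, -0.007], [0.053, -0.999, -0.001], [-0.007, 0.001, -1.0]]
ft_force: [-12.1, 1.4, 5.3]
finger_gap: 1.002
finger_force: 5.9
```

```bash
python3 -c "
from h import *
s=read_state();print(s['tool_pos'],s['ft_force'],s['ft_torque'])"
```

```text
[563.52763044 265.8020003  176.88741352] [-12.11709143   1.36804108   5.34002409] [0.26015456 2.37820051 0.23287703]
```

Call:
send_rows:
  increments:
    - [[1, 0.002, 0, 0, 0, 0, 0.004], [1, 0.002, 0, 0, 0, 0, 0.004], [1, 0.002, 0, 0, 0, 0, 0.004], [1, 0.002, 0, 0, 0, 0, 0.004], [1, 0.002, 0, 0, 0, 0, 0.004], [1, 0.002, 0, 0, 0, 0, 0.004], [1, 0.002, 0, 0, 0, 0, 0.004], [1, 0.002, 0, 0, 0, 0, 0.004]]

```text
time_s: 13.35
tool_pos: [562.3, 266.3, 176.7]
ee_rot: [[1.0, 0.005, -0.012], [0.005, -1.0, -0.002], [-0.012, 0.002, -1.0]]
ft_force: [-17.0, -0.7, 8.0]
finger_gap: 1.001
finger_force: 8.2
```

```bash
python3 -c "
from h import *
s=read_state();print(s['tool_pos'],s['ft_force'],s['ft_torque'],s['ee_rot'][0])"
```

```text
[562.25826619 266.33059929 176.67929278] [-17.02978726  -0.68608162   8.03455256] [0.56904576 3.25644447 0.80199578] [ 0.99991701  0.00534482 -0.01172181]
```

Call:
send_rows:
  increments:
    - [[1, 0, 0, 0, 0, 0, -0.0065], [1, 0, 0, 0, 0, 0, -0.0065], [1, 0, 0, 0, 0, 0, -0.0065], [1, 0, 0, 0, 0, 0, -0.0065], [1, 0, 0, 0, 0, 0, -0.0065], [1, 0, 0, 0, 0, 0, -0.0065], [1, 0, 0, 0, 0, 0, -0.0065], [1, 0, 0, 0, 0, 0, -0.0065]]

```text
time_s: 14.35
tool_pos: [563.1, 265.5, 176.5]
ee_rot: [[0.997, 0.081, -0.011], [0.081, -0.997, -0.002], [-0.011, 0.001, -1.0]]
ft_force: [-13.8, 1.3, 5.8]
finger_gap: 1.001
finger_force: 7.2
```

```bash
python3 -c "
from h import *
s=read_state();print(s['tool_pos'],s['ft_force'],s['ft_torque'],s['ee_rot'][0])"
```

```text
[563.08664346 265.46115476 176.47512102] [-13.83330739   1.25562421   5.7714907 ] [ 0.00472515  2.86416802 -0.71607715] [ 0.99663542  0.08128574 -0.0105108 ]
```

Call:
send_rows:
  increments:
    - [[1, -0.3, 0, 0, 0, 0, 0], [1, 0, 0, -1, 0, 0, 0], [1, 0, 0, -1, 0, 0, 0], [-1, 0.42, -0.85, 0, 0, 0, 0], [-1, 0.42, -0.85, 0, 0, 0, 0], [-1, 0.42, -0.85, 0, 0, 0, 0], [-1, 0.42, -0.85, 0, 0, 0, 0], [-1, 0, 0, 0, 0, 0, 0]]

```text
time_s: 15.35
tool_pos: [611.7, 408.7, 257.8]
ee_rot: [[0.996, 0.085, 0.005], [0.085, -0.996, 0.004], [0.006, -0.004, -1.0]]
ft_force: [-0.2, -0.6, -0.3]
finger_gap: 0.004
finger_force: 0.0
```

Run:
```python
from h import *
s=read_state();print(s['tool_pos'],s['ft_force'],np.round(s['q'],2))
c=get_calibration("top");f=grab_frame("top");cv2.imwrite("pics/t5.png",f[:,:,::-1])
f=grab_frame("wrist");cv2.imwrite("pics/w5.png",f[:,:,::-1])
```

```text
[611.67228352 408.73866041 257.79799968] [-0.18378017 -0.64972567 -0.2988206 ] [-0.65  0.91  0.05  1.36 -0.05  0.87 -2.08]
```

View pics/w5.png

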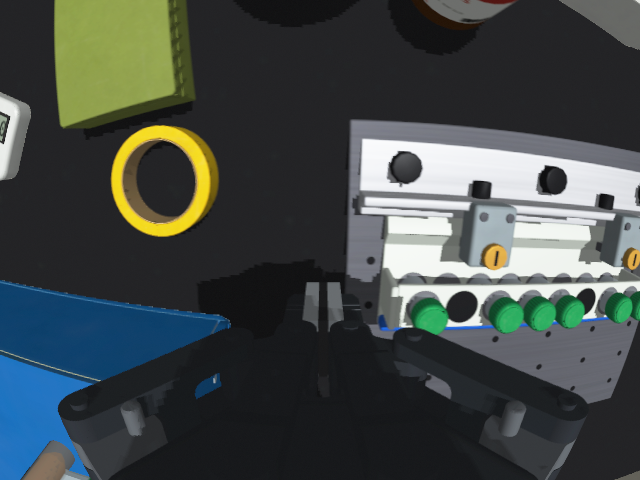

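The rack's left end wall is at about (392,300). The gripper's knuckles bulge along tool y, so I'll turn a quarter counter-clockwise, which keeps joint 7 in range.

Call:
send_rows:
  increments:
    - [[-1, 0, 0, 0, 0, 0, -0.117], [-1, 0, 0, 0, 0, 0, -0.117], [-1, 0, 0, 0, 0, 0, -0.117], [-1, 0, 0, 0, 0, 0, -0.117], [-1, 0, 0, 0, 0, 0, -0.117], [-1, 0, 0, 0, 0, 0, -0.117], [-1, 0, 0, 0, 0, 0, -0.117], [-1, 0, 0, 0, 0, 0, -0.117]]

```text
time_s: 16.45
tool_pos: [611.6, 403.2, 257.4]
ee_rot: [[0.014, 1.0, 0.002], [1.0, -0.014, -0.002], [-0.002, 0.002, -1.0]]
ft_force: [-0.6, -0.1, -0.5]
finger_gap: 0.002
finger_force: 0.0
```

Run:
```python
from h import *
s=read_state();print(s['tool_pos'],np.round(s['ee_rot'],3).tolist())
# rack location from the earlier top view, now unobstructed?
c=get_calibration("top");f=cv2.imread("pics/t5.png")[:,:,::-1].copy()
h=cv2.cvtColor(f,cv2.COLOR_RGB2HSV)
g=cv2.inRange(h,(50,100,40),(85,255,255));g[:,:120]=0;g[:,280:]=0;g[:190]=0;g[255:]=0
n,_,st,ce=cv2.connectedComponentsWithStats(g)
for i in range(1,n):
    if st[i,4]>15: print(st[i,4],np.round(ce[i],1),np.round(cast(c,*ce[i],65),1))
```

```text
[611.56914577 403.21752893 257.43961912] [[0.014, 1.0, 0.002], [1.0, -0.014, -0.002], [-0.002, 0.002, -1.0]]
41 [219.6 212.6] [[599.5 211.8  65. ]]
39 [230.2 212. ] [[600.8 188.9  65. ]]
46 [177.3 214.7] [[595.2 303.5  65. ]]
42 [188.1 214.4] [[595.8 280.   65. ]]
43 [198.6 214. ] [[596.6 257.3  65. ]]
42 [156.3 216.1] [[592.2 348.8  65. ]]
```

Call:
send_rows:
  increments:
    - [[-1, 0, -0.05, 0.6, 0, 0, -0.04], [-1, 0, 0, 0.6, 0, 0, 0], [-1, 0, 0, 0.3, 0, 0, 0], [-1, -0.1, 0, 0.13, 0, 0, 0], [-1, -0.1, 0, 0, 0, 0, 0], [-1, -0.1, 0, 0, 0, 0, 0], [-1, -0.05, 0, 0, 0, 0, 0], [-1, -0.05, 0, 0, 0, 0, 0]]

```text
time_s: 17.45
tool_pos: [609.5, 389.5, 192.5]
ee_rot: [[-0.045, 0.999, 0.001], [0.999, 0.045, 0.0], [0.0, 0.001, -1.0]]
ft_force: [-0.2, -0.3, -0.3]
finger_gap: -0.004
finger_force: 0.0
```

Call:
send_rows:
  increments:
    - [[-1, -0.04, 0, 0, 0, 0, 0], [-1, -0.04, 0, 0, 0, 0, 0], [-1, -0.04, 0, 0, 0, 0, 0], [-1, -0.03, 0, 0, 0, 0, 0], [-1, -0.03, 0, 0, 0, 0, 0], [-1, -0.02, 0, 0, 0, 0, 0], [-1, -0.02, 0, 0, 0, 0, 0], [-1, -0.02, 0, 0, 0, 0, 0]]

```text
time_s: 18.45
tool_pos: [609.7, 380.9, 192.0]
ee_rot: [[-0.045, 0.999, 0.0], [0.999, 0.045, 0.002], [0.002, 0.001, -1.0]]
ft_force: [0.5, 2.8, -0.9]
finger_gap: -0.0
finger_force: 1.7
```

Contact. I'll slide it along the rail.

Call:
send_rows:
  increments:
    - [[-1, -0.02, 0, 0, 0, 0, 0], [-1, -0.02, 0, 0, 0, 0, 0], [-1, -0.02, 0, 0, 0, 0, 0], [-1, -0.02, 0, 0, 0, 0, 0], [-1, -0.02, 0, 0, 0, 0, 0], [-1, -0.02, 0, 0, 0, 0, 0], [-1, -0.02, 0, 0, 0, 0, 0], [-1, -0.02, 0, 0, 0, 0, 0]]

```text
time_s: 19.45
tool_pos: [609.8, 375.5, 192.2]
ee_rot: [[-0.046, 0.999, 0.001], [0.999, 0.046, 0.004], [0.004, 0.001, -1.0]]
ft_force: [1.4, 5.8, -2.0]
finger_gap: -0.001
finger_force: 2.9
```

Call:
send_rows:
  increments:
    - [[-1, -0.02, 0, 0, 0, 0, 0], [-1, -0.02, 0, 0, 0, 0, 0], [-1, -0.02, 0, 0, 0, 0, 0], [-1, -0.02, 0, 0, 0, 0, 0], [-1, -0.015, 0, 0, 0, 0, 0], [-1, -0.015, 0, 0, 0, 0, 0], [-1, -0.015, 0, 0, 0, 0, 0], [-1, -0.015, 0, 0, 0, 0, 0]]

```text
time_s: 20.45
tool_pos: [610.1, 369.9, 192.2]
ee_rot: [[-0.046, 0.999, 0.001], [0.999, 0.046, 0.004], [0.004, 0.001, -1.0]]
ft_force: [0.3, 6.3, -2.5]
finger_gap: -0.0
finger_force: 2.9
```

Call:
send_rows:
  increments:
    - [[-1, -0.015, 0, 0, 0, 0, 0], [-1, -0.015, 0, 0, 0, 0, 0], [-1, -0.015, 0, 0, 0, 0, 0], [-1, -0.015, 0, 0, 0, 0, 0], [-1, -0.01, 0, 0, 0, 0, 0], [-1, -0.01, 0, 0, 0, 0, 0], [-1, -0.01, 0, 0, 0, 0, 0], [-1, -0.01, 0, 0, 0, 0, 0]]

```text
time_s: 21.45
tool_pos: [610.3, 365.9, 192.2]
ee_rot: [[-0.046, 0.999, 0.001], [0.999, 0.046, 0.004], [0.004, 0.001, -1.0]]
ft_force: [0.3, 5.4, -2.9]
finger_gap: -0.004
finger_force: 2.9
```

Call:
send_rows:
  increments:
    - [[-1, -0.012, 0, 0, 0, 0, 0], [-1, -0.012, 0, 0, 0, 0, 0], [-1, -0.012, 0, 0, 0, 0, 0], [-1, -0.012, 0, 0, 0, 0, 0], [-1, -0.01, 0, 0, 0, 0, 0], [-1, -0.01, 0, 0, 0, 0, 0], [-1, -0.01, 0, 0, 0, 0, 0], [-1, -0.01, 0, 0, 0, 0, 0]]

```text
time_s: 22.45
tool_pos: [610.4, 362.6, 192.3]
ee_rot: [[-0.046, 0.999, 0.001], [0.999, 0.046, 0.005], [0.004, 0.001, -1.0]]
ft_force: [1.7, 5.4, -2.4]
finger_gap: 0.001
finger_force: 3.1
```

Call:
send_rows:
  increments:
    - [[-1, -0.012, 0, 0, 0, 0, 0], [-1, -0.012, 0, 0, 0, 0, 0], [-1, -0.012, 0, 0, 0, 0, 0], [-1, -0.012, 0, 0, 0, 0, 0], [-1, -0.01, 0, 0, 0, 0, 0], [-1, -0.01, 0, 0, 0, 0, 0], [-1, -0.01, 0, 0, 0, 0, 0], [-1, -0.01, 0, 0, 0, 0, 0]]

```text
time_s: 23.45
tool_pos: [610.3, 361.4, 192.5]
ee_rot: [[-0.047, 0.999, 0.002], [0.999, 0.047, 0.009], [0.009, 0.003, -1.0]]
ft_force: [0.6, 10.8, -4.4]
finger_gap: 0.001
finger_force: 5.5
```

Call:
send_rows:
  increments:
    - [[-1, -0.008, 0, 0, 0, 0, 0], [-1, -0.008, 0, 0, 0, 0, 0], [-1, -0.008, 0, 0, 0, 0, 0], [-1, -0.008, 0, 0, 0, 0, 0], [-1, 0, 0, 0, 0, 0, 0], [-1, 0, 0, 0, 0, 0, 0], [-1, 0, 0, 0, 0, 0, 0], [-1, 0, 0, 0, 0, 0, 0]]

```text
time_s: 24.45
tool_pos: [610.2, 361.0, 192.8]
ee_rot: [[-0.047, 0.999, 0.003], [0.999, 0.047, 0.011], [0.011, 0.003, -1.0]]
ft_force: [1.2, 12.7, -4.8]
finger_gap: -0.001
finger_force: 6.1
```

Call:
send_rows:
  increments:
    - [[-1, 0.1, 0, 0, 0, 0, 0], [-1, 0.4, 0, 0, 0, 0, 0], [-1, 0.4, 0, 0, 0, 0, 0], [-1, 0, 0, -1, 0, 0, 0], [-1, 0, 0, -1, 0, 0, 0], [-1, 0, 0.0, -1, 0, 0, 0], [-1, 0, -1, 0, 0, 0, 0], [-1, 0, -1, 0, 0, 0, 0]]

```text
time_s: 25.45
tool_pos: [528.5, 388.4, 312.5]
ee_rot: [[-0.044, 0.999, 0.001], [0.999, 0.044, 0.0], [0.0, 0.001, -1.0]]
ft_force: [-0.3, -0.5, -0.2]
finger_gap: 0.004
finger_force: 0.0
```

Run:
```python
from h import *
s=read_state();print(s['tool_pos'],s['ft_force'])
c=get_calibration("top");f=grab_frame("top");S=grab_frame("scene")
h=cv2.cvtColor(f,cv2.COLOR_RGB2HSV)
g=cv2.inRange(h,(50,100,40),(85,255,255));g[:,:120]=0;g[:,280:]=0;g[:190]=0;g[255:]=0
n,_,st,ce=cv2.connectedComponentsWithStats(g)
for i in range(1,n):
    if st[i,4]>15: print(st[i,4],np.round(ce[i],1),np.round(cast(c,*ce[i],65),1))
a=cv2.resize(f[165:285,135:275],(560,480),interpolation=cv2.INTER_CUBIC)
b=cv2.resize(S[230:370,170:320],(600,560),interpolation=cv2.INTER_CUBIC)
o=np.zeros((600,800,3),np.uint8);o[:342,:400]=cv2.resize(a,(400,342));o[:373,400:]=cv2.resize(b,(400,373))
cv2.imwrite("pics/end.png",o[:380,:,::-1])
```

```text
[528.4538847  388.35510071 312.46806278] [-0.34959408 -0.49308448 -0.21519935]
45 [227.9 212.1] [[600.7 193.7  65. ]]
39 [238.6 211.7] [[601.3 170.6  65. ]]
42 [185.9 214.6] [[595.2 284.8  65. ]]
41 [196.4 214. ] [[596.6 262.   65. ]]
42 [207.1 213.4] [[597.9 238.9  65. ]]
39 [164.9 215.9] [[592.6 330.2  65. ]]
```

View pics/end.png

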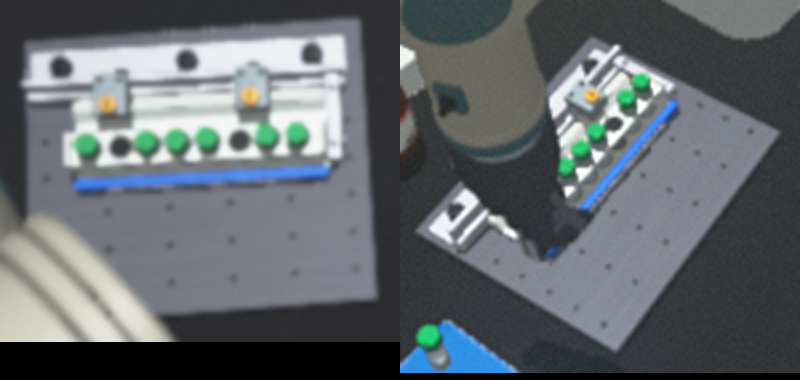

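The rack lies along the rail (cap line at 0.054 rad, about the rail's angle) with its right end on the stop, and nothing around it has moved. Both strip ends stood firm at 14–17 N, and sliding took 5–6 N, as expected with both rollers down.

```bash
python3 -c "
from workcell import *
print(hand_in())"
```

```text
the job is handed in; nothing more can be done
None
```

I handed the job in at about 25.5 s with the rack parallel against the rail, resting on the end stop and the arm clear; peak push was about 17 N, and roller and pin seating I could only judge from forces and pictures.

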